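Draw out the photo scale beside the bronze sherd

ROBOT

A 6-joint arm with a two-finger parallel gripper is mounted at the origin on the work surface. World frame = base frame: x ahead of the robot, y to its left, z up, the work surface at z = 0. Lengths are in mm, angles in rad, forces in N, time in s.
With the tool pointing down it reaches from about 350 to 850 mm from the base axis. Payload 8.1 kg.
Tool frame: the origin (TCP) lies midway between the tips of the shut fingers; the grasp point (between the pads) lies 19 mm behind it; y points along the fingers, z is the direction in which the jaws open and shut, and the axes are right-handed (so a half turn about y gives the same grasp; the last joint's range is limited). The gripper opens to 93 mm and grips with 3 to 60 N. Pads are 15 mm wide; open, the fingers measure 128 mm over their backs; the gripper's body (75 mm by 188 mm) begins 65 mm behind the grasp point.
Start: joints at [-0.085, 0.13, 1.488, -0, 1.523, -0.085], TCP at [600.004, 0.022, 218.635] pointing down, gripper open.
Joint ranges: [-2.96, 2.96], [-0.89, 2.26], [0.02, 2.5], [-1.34, 4.48], [0, 2.73], [-2.66, 2.66]. Speed limits (rad/s): [2.39, 2.39, 2.79, 3.14, 3.14, 3.14].

INTERFACE

Orientations are given as a unit quaternion [x, y, z, w].
In Python, from workcell import telemetry, vision, r gives the robot as it stands.
- The arm moves only by the tool apply_moves, never from a script. Its argument "steps" is text: rows parted by semicolons, each of 7 numbers parted by spaces: the finger opening in m, from 0 to 0.093, then the shift along the tool's x, y, z in m, then the turn, a rotation vector about the tool's x, y, z in rad. In form: claw tx ty tz wx wy wz; .... A call has 1 to 12 rows; each row is the pose to reach, as a shift and turn from the pose commanded when the call began, along the tool's axes at that moment; what a row does not reach only later rows make up. A row lasts 1/8 s, in which the tool goes at most 62.5 mm and 10.7 degrees, less where a joint would pass 70% of its speed; a pose out of reach is approached as far as the arm can. A call with a gripper value outside its range is refused whole. The fingers move at their own pace and stop on an object; the grip force is fixed at half the most. Time passes only in rows, so rows that repeat a pose let the fingers close. It gives the time, the measured TCP pose, the force and the opening at its end, in the units of the state.
- telemetry.get_state(): the state, without advancing time (a new reading comes with each control period).
- vision.get_image(name): name is "scene" or "side" or "wrist"; returns the picture (480x640x3 uint8, red, green, blue); there is no depth.
- vision.camera_info(name): a dict with "fx", "fy", "cx", "cy" (pixels), "extrinsics" (4x4, takes a point from world to camera coordinates); the wrist camera has in their place "mount" (4x4, takes a point from camera to tool coordinates, whose origin is the TCP and whose axes are the tool frame's). Camera axes: x right, y down, z forward; pixel columns grow to the right and rows downward; lengths in mm; the calibration is good to about 2 mm. A picture is of the moment at which its call begins: read the wrist's pose just before it. camera_info takes no time and is no camera call.
- r.hand_in(): hands the job in, once; it reports no verdict.
The state is a dict: "time_s": time; "q": joint angles; "joint_vel": joint speeds; "joint_torque": joint torques, N m; "eef_pos": TCP position; "tool_rot": TCP orientation; "wrist_force": force on the tool from outside, world axes, zero at the start; "moment": the same for the moment, N m; "gripper_width": finger opening in mm.
Only numpy, scipy, OpenCV 4.12 (cv2) and the standard library are available. Lean on these libraries where they do the work, as an engineer would, in place of code of your own. Each camera call takes 0.05 s, during which the arm holds its last target.

TASK

The bronze sherd is about to be photographed: pull the black-and-white scale of the yellow case all the way out to its stop and hold it there for two seconds while the picture is taken. Then guide it back with your hand until it is fully home, without letting the spring snap it in, and let go. Leave the blue case's scale and the bronze sherd as they are.

Things in the scene. Friction and masses are not known exactly. Their poses are not given: they have to be found in the camera images.
- yellow_knob (a point): Yellow upright round knob, 24 mm across, from 28 to 78 mm above the table, to grip from above. It stands near the outer end of a flat white rule with black blocks, 30 mm wide, its top 28 mm above the table, ending 15 mm past the knob's axis. This point: on that axis, 60 mm above the table. z up; the rule pulls out along -x (towards the robot, up to 20 degrees to either side), home along +x.
- yellow_rule (a joint): How far the yellow case's scale is out, in m: 0 home, 0.100 at its stop. A spring pulls it home, 3 N at home to 7 N at the stop: let go far out it snaps back at over 0.6 m/s, within 10 mm of home it closes softly. The case (140 x 60 mm, 48 mm high, fixed) stands on the knob's +x side, its face 45 mm from the knob's axis when home. Yellow and blue case stand side by side, either on the left.
- blue_rule (a joint): The same for the scale of the otherwise equal blue case, a bystander with a blue knob: 0 home, 0.100 at its stop.
- bronze_sherd: Loose greenish bronze sherd, about 55 x 40 mm and 9 mm thick, lying flat on the table beside the yellow case's scale, about 70 mm from the rule's centre line (on the +y side of the knob's frame). Origin: centre of its underside.
Mind the look-alikes: they are no part of the job. Leave any orange, purple or turquoise look-alike of the part that bears blue_rule alone.

How it is judged (in metres and radians):
On the way:
1. the yellow case's scale is drawn out to its stop (within 10 mm) and held there for 1.5 s (value of joint yellow_rule above 0.09 m), for 1.5 s.
At the end, for the whole second after the job is handed in: The yellow case's scale, after having been held at its stop, is back home (within 10 mm) and at rest, the blue case's scale is home (within 10 mm), and the bronze sherd lies within 20 mm of where it was (value of joint each of yellow_rule, blue_rule below 0.01 m and velocity of joint yellow_rule below 0.02 m/s and distance of bronze_sherd from where it was at the start of the episode below 0.02 m); the robot touches nothing.
It fails at once if the yellow case's scale snaps back (moves home faster than 0.5 m/s) (velocity of joint yellow_rule below -0.5 m/s).
It fails at once if the blue case's scale is pulled out by more than 20 mm (value of joint blue_rule above 0.02 m).
It fails at once if the bronze sherd is moved by more than 20 mm (distance of bronze_sherd from where it was at the start of the episode above 0.02 m).
It also fails if it takes over 35 s, if anything falls off the work surface, if the arm or the gripper's body presses on something with over 40 N, if the wrist force passes 120 N, or if a joint passes its speed limit or range.

## Working session

There is one attempt and no reset: what is moved stays moved. The work goes in short steps, Python scripts to look and compute and a tool call to move; the robot and the scene stay as the last step left them, time stands still between calls to the robot, and variables do not carry over. Pictures are saved under pics/ and viewed, and the job is handed in when it is done.

Besides the shell and the picture viewer there is one more tool, called after "Call:" as a command line: name --argument value ..., lists and objects as JSON in quotes. apply_moves: Moves the arm, as the interface text tells. Its arguments: {"type":"object","properties":{"steps":{"type":"string"}},"required":["steps"]}

```bash
mkdir -p pics; python3 - <<'E'
from workcell import telemetry, vision, r
import cv2
s=telemetry.get_state();print(s)
for n in("scene","side","wrist"):
    print(n,vision.camera_info(n))
    cv2.imwrite(f"pics/{n}0.png",vision.get_image(n)[:,:,::-1])
E
```

```text
{'time_s': 0.0, 'q': array([-8.54226110e-02,  1.31129648e-01,  1.48924549e+00,  4.85465283e-06,
        1.52302122e+00, -8.53767319e-02]), 'joint_vel': array([ 1.44582626e-06, -2.49828997e-03,  6.73733063e-04, -5.78172673e-04,
        3.26710951e-04,  6.48235229e-04]), 'joint_torque': array([-1.61290725e-03, -5.59853125e+01, -4.91755986e+01,  7.67333270e-02,
        3.59135563e-02, -2.97389461e-04]), 'eef_pos': array([5.99438472e+02, 5.86969597e-02, 2.17624843e+02]), 'tool_rot': array([-0.50039778,  0.50050018, -0.49952248,  0.49957876]), 'wrist_force': array([-0.30234921,  0.04623013, -0.21768415]), 'moment': array([ 0.03031833, -0.00664675,  0.02517964]), 'gripper_width': 92.76616055912193}
scene {'fx': 607.9423748896514, 'fy': 607.9423748896514, 'cx': 318.43548081654376, 'cy': 228.68108213687475, 'extrinsics': array([[-2.50801600e-01,  9.68034427e-01,  2.81167696e-03,
         1.43886283e+02],
       [ 6.97269406e-01,  1.82664145e-01, -6.93144419e-01,
        -3.39807268e+02],
       [-6.71501253e-01, -1.71881233e-01, -7.20793250e-01,
         1.53345346e+03],
       [ 0.00000000e
[... 294 characters left out ...]
8e-01, -4.93430241e-01, -8.03674650e-01,
         2.42530621e+02],
       [ 4.46271302e-01,  6.68385614e-01, -5.95065203e-01,
         6.55952320e+02],
       [ 0.00000000e+00,  0.00000000e+00,  0.00000000e+00,
         1.00000000e+00]])}
wrist {'fx': 383.40716700401816, 'fy': 383.40716700401816, 'cx': 324.22408217872146, 'cy': 244.26840256156666, 'mount': array([[-1.09180402e-03,  9.65529526e-01,  2.60291264e-01,
        -7.25240285e+01],
       [ 2.87635329e-04, -2.60291105e-01,  9.65530143e-01,
        -1.66898285e+02],
       [ 9.99999363e-01,  1.12903865e-03,  6.46647127e-06,
        -1.56484696e-01],
       [ 0.00000000e+00,  0.00000000e+00,  0.00000000e+00,
         1.00000000e+00]])}
```

View pics/scene0.png

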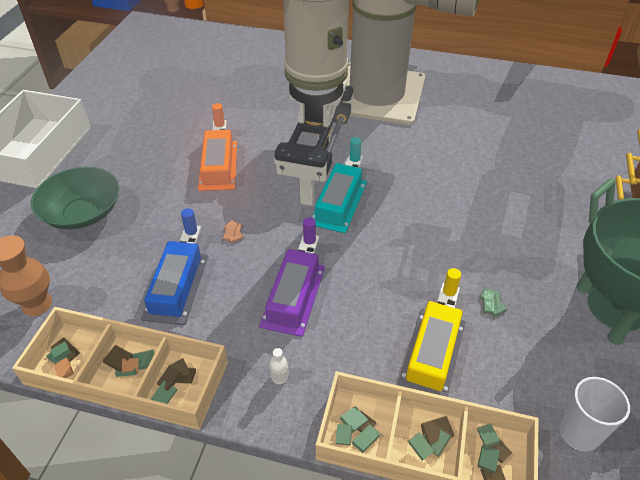

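View pics/side0.png

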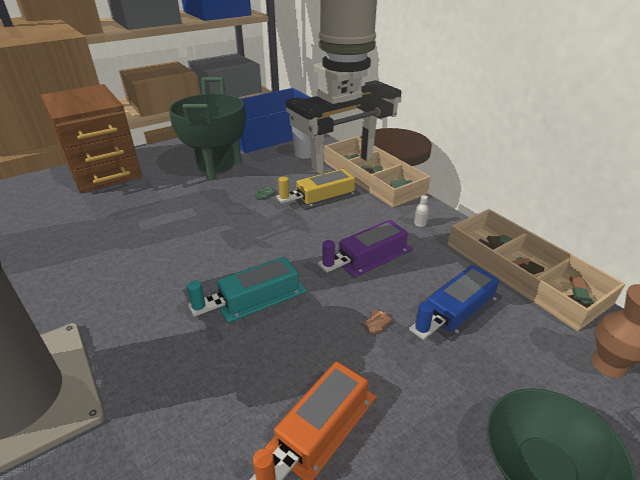

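View pics/wrist0.png

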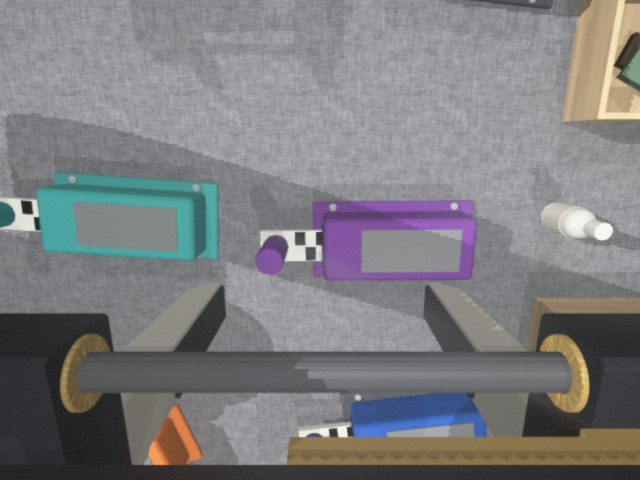

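The scene view shows five knobs: yellow (453,283), purple (309,231), teal (355,150), orange (218,115) and blue (189,222). Only the yellow one has the yellow body, with the greenish sherd beside it at (491,302). I'll confirm that in enlarged crops.

```bash
python3 - <<'E'
import cv2,numpy as np
a=cv2.imread("pics/scene0.png")[255:405,390:530]; b=cv2.imread("pics/side0.png")[150:230,240:380]
a=cv2.resize(a,None,fx=4,fy=4,interpolation=2); b=cv2.resize(b,None,fx=5,fy=5,interpolation=2)
cv2.imwrite("pics/ca.png",a);cv2.imwrite("pics/cb.png",b)
E
```

```text
(no output)
```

View pics/ca.png

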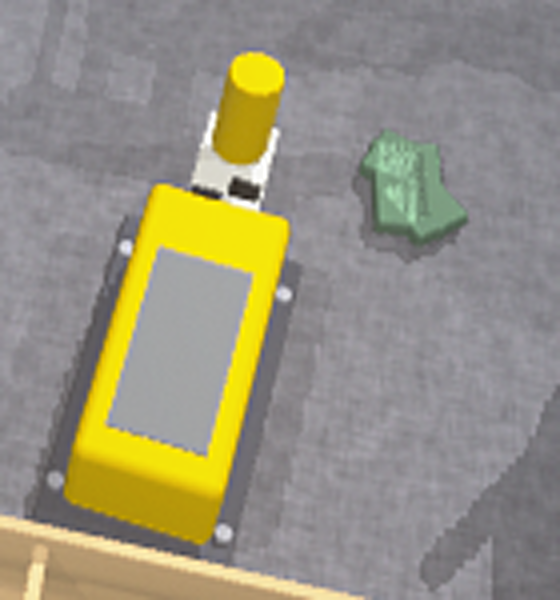

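View pics/cb.png

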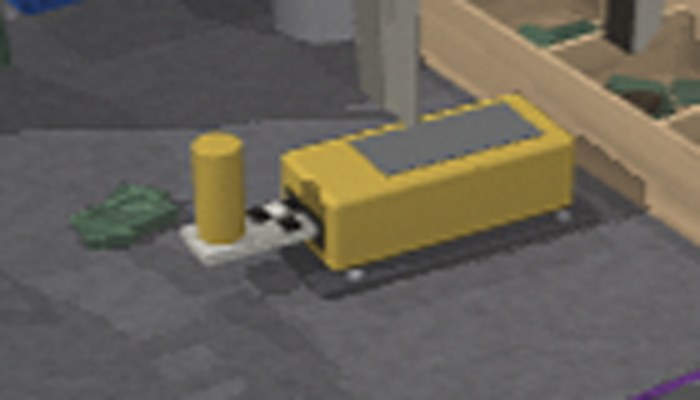

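```bash
cat > h.py <<'E'
from workcell import vision
import numpy as np
def ray(n,u,v):
    c=vision.camera_info(n);E=c["extrinsics"];R=E[:3,:3];t=E[:3,3]
    return -R.T@t, R.T@np.array([(u-c["cx"])/c["fx"],(v-c["cy"])/c["fy"],1])
def onz(n,u,v,z):
    o,d=ray(n,u,v);return o+d*(z-o[2])/d[2]
E
python3 - <<'E'
from h import *
A=lambda x,y:(390+x/4-.4,255+y/4-.4); B=lambda x,y:(240+x/5-.4,150+y/5-.4)
print("knob scene top",onz("scene",*A(257,74),78)); print("side top",onz("side",*B(218,145),78)); print("side base",onz("side",*B(219,234),28))
c=[onz("scene",*A(*p),48) for p in[(158,247),(252,271),(207,455),(107,427)]];print(np.round(c,1))
f=(c[0]+c[1])/2;b=(c[2]+c[3])/2;d=b-f;print("axis",np.degrees(np.arctan2(d[1],d[0])),f,b)
e=[onz("side",*B(*p),48) for p in[(350,139),(500,97),(548,133),(390,177)]];print(np.round(e,1))
for i,j in((0,1),(3,2)):
    d=e[j]-e[i];print(np.degrees(np.arctan2(d[1],d[0])))
print("sherd",onz("scene",*A(410,190),9),onz("side",*B(125,217),9))
E
```

```text
knob scene top [608.28518115 244.96496442  78.        ]
side top [608.07860788 242.14720628  78.        ]
side base [607.26156486 244.76145815  28.        ]
[[685.3 217.1  48. ]
 [687.5 255.8  48. ]
 [777.9 247.8  48. ]
 [775.3 208.9  48. ]]
axis -5.123209195318303 [686.4053805  236.42334925  48.        ] [776.56242763 228.34023439  48.        ]
[[692.5 258.5  48. ]
 [781.7 252.8  48. ]
 [779.  207.7  48. ]
 [687.9 215.2  48. ]]
-3.6701305888570706
-4.70903203756144
sherd [597.3434454  321.99565031   9.        ] [590.98550103 314.02760962   9.        ]
```

The yellow knob measures about (608, 244), and both views agree. The home direction is about -5°, and the line from the case passes through the knob. I'll move above it at a safe height, turned 5°, and check there.

Call:
apply_moves --steps "0.044 -0.05 0 0.002 0 0.02 0; 0.044 -0.10 0 0.004 0 0.04 0; 0.044 -0.15 0 0.006 0 0.06 0; 0.044 -0.20 0 0.008 0 0.08 0; 0.044 -0.2435 0 0.008 0 0.087 0; 0.044 -0.2435 0.04 0.008 0 0.087 0; 0.044 -0.2435 0.08 0.008 0 0.087 0; 0.044 -0.2435 0.108 0.008 0 0.087 0; 0.044 -0.2435 0.108 0.008 0 0.087 0"

```text
time_s: 1.27
eef_pos: [605.5, 242.8, 106.9]
tool_rot: [-0.48, 0.522, -0.52, 0.476]
wrist_force: [-0.3, -0.7, -0.4]
gripper_width: 43.9
```

```bash
python3 - <<'E'
from workcell import telemetry, vision
import cv2
s=telemetry.get_state();print(s)
for n in("scene","side","wrist"):
    cv2.imwrite(f"pics/{n}1.png",vision.get_image(n)[:,:,::-1])
a=cv2.imread("pics/scene1.png")[180:340,370:550]; b=cv2.imread("pics/side1.png")[90:230,200:380]
cv2.imwrite("pics/ca1.png",cv2.resize(a,None,fx=4,fy=3.75));cv2.imwrite("pics/cb1.png",cv2.resize(b,None,fx=4,fy=4))
E
```

```text
{'time_s': 1.275, 'q': array([ 3.02768151e-01,  3.48790674e-01,  1.44151012e+00, -5.44210887e-05,
        1.35800777e+00,  3.89701495e-01]), 'joint_vel': array([-0.00268194, -0.04200085, -0.05800187,  0.00124298,  0.02399171,
        0.00066884]), 'joint_torque': array([ 5.01021976e-02, -6.42650127e+01, -4.66664886e+01,  7.71634514e-02,
       -5.92213031e-01,  1.97153429e-03]), 'eef_pos': array([605.47769158, 242.75299357, 106.90420718]), 'tool_rot': array([-0.4799587 ,  0.52224106, -0.52025595,  0.47564449]), 'wrist_force': array([-0.26635586, -0.7032053 , -0.36771942]), 'moment': array([-0.01532863,  0.03835572, -0.00536457]), 'gripper_width': 43.9248020888547}
```

View pics/wrist1.png

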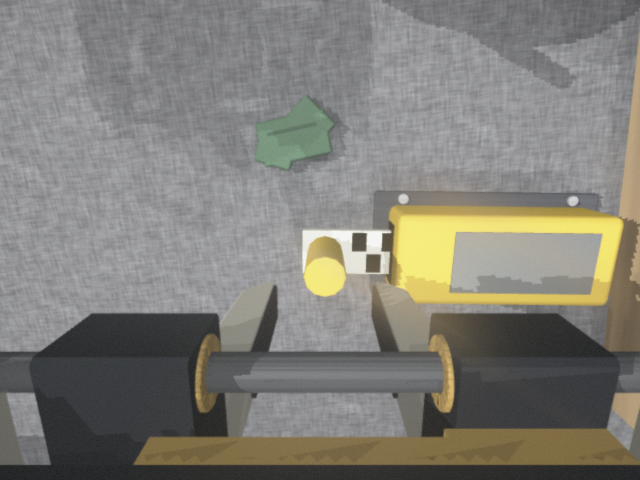

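View pics/cb1.png

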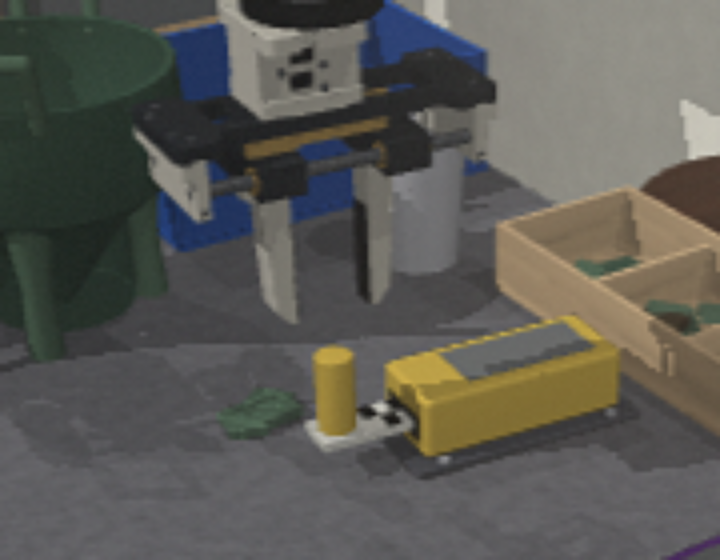

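The wrist view shows the yellow knob top at (325,277), midway between the fingers, with the rule nearly parallel to the jaws. The sherd is at (295,135). I'll compute the knob position from this view.

```bash
cat >> h.py <<'E'
from scipy.spatial.transform import Rotation
def wz(u,v,z,pos,q):
    c=vision.camera_info("wrist");M=c["mount"];R=Rotation.from_quat(q).as_matrix()
    o=R@M[:3,3]+pos; d=R@M[:3,:3]@np.array([(u-c["cx"])/c["fx"],(v-c["cy"])/c["fy"],1])
    return o+d*(z-o[2])/d[2]
E
python3 - <<'E'
from h import *
p=np.array([605.48,242.75,106.9]);q=[-0.4799587 ,  0.52224106, -0.52025595,  0.47564449]
R=Rotation.from_quat(q).as_matrix();print(np.round(R,3))
print("knob",wz(325,277,78,p,q), (wz(325,277,78,p,q)-p)@R)
a=wz(304,231,28,p,q);b=wz(304,272,28,p,q);print("rule end mid",(a+b)/2)
for l in([(453,233),(601,234)],[(304,231),(388,231)]):
    z=48 if l[0][0]>400 else 28
    d=wz(*l[1],z,p,q)-wz(*l[0],z,p,q);print(np.degrees(np.arctan2(d[1],d[0])))
print("sherd",wz(295,135,9,p,q))
E
```

```text
[[-0.087 -0.006  0.996]
 [-0.996 -0.002 -0.087]
 [ 0.003 -1.    -0.006]]
knob [605.65570233 244.03442003  78.        ] [-1.36997575 28.89558751  0.24247692]
rule end mid [591.4195719 244.7661579  28.       ]
-5.22794935534019
-4.831298008174583
sherd [591.86665812 320.24054716   9.        ]
```

Call:
apply_moves --steps "0.044 -0.001 0.02 0.001 0 0 0; 0.044 -0.001 0.04 0.001 0 0 0; 0.044 -0.001 0.055 0.001 0 0 0; 0.044 -0.001 0.061 0.001 0 0 0; 0.044 -0.001 0.061 0.001 0 0 0"

```text
time_s: 2.05
eef_pos: [608.6, 244.3, 48.8]
tool_rot: [-0.478, 0.521, -0.521, 0.477]
wrist_force: [-0.2, 0.5, 0.3]
gripper_width: 44.0
```

```bash
python3 - <<'E'
from workcell import telemetry, vision
import cv2
cv2.imwrite("pics/wrist2.png",vision.get_image("wrist")[:,:,::-1])
b=vision.get_image("side")[90:230,200:380,::-1]
cv2.imwrite("pics/cb2.png",cv2.resize(b,None,fx=4,fy=4))
E
```

```text
(no output)
```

View pics/cb2.png

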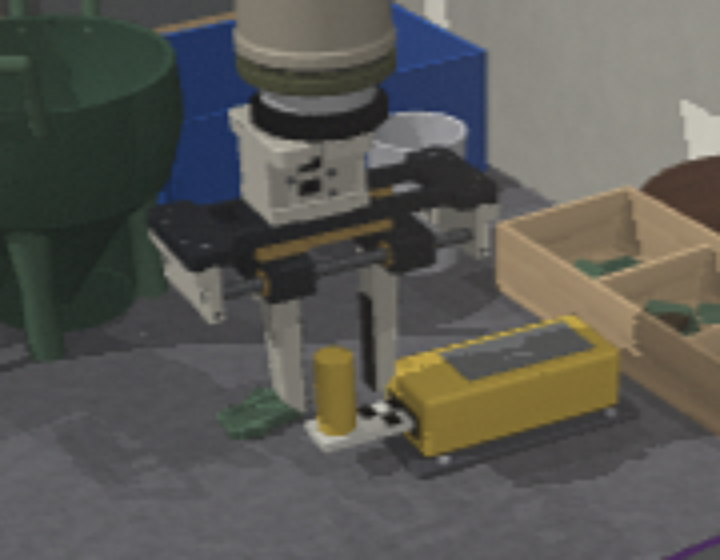

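View pics/wrist2.png

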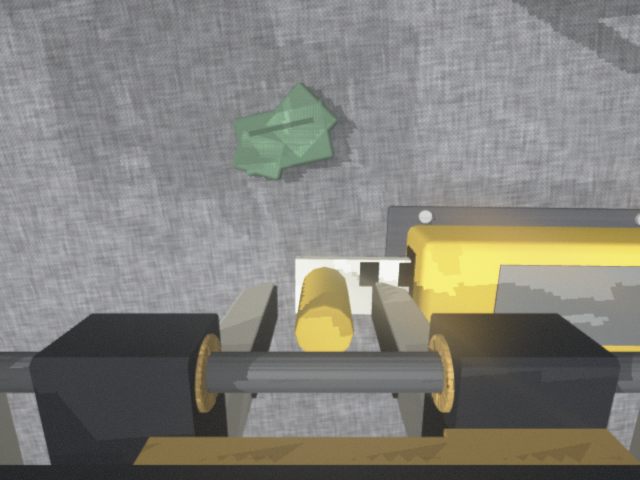

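The knob sits between the fingers in both views: side view knob (335,390) with tips at (290,405) and (372,390). Closing.

Call:
apply_moves --steps "0.015 0 0 0 0 0 0; 0.015 0 0 0 0 0 0; 0.015 0 0 0 0 0 0; 0.015 0 0 0 0 0 0; 0.015 0 0 0 0 0 0; 0.015 0 0 0 0 0 0"

```text
time_s: 2.9
eef_pos: [608.6, 244.6, 50.1]
tool_rot: [-0.478, 0.521, -0.521, 0.478]
wrist_force: [-5.5, 0.8, 5.2]
gripper_width: 23.6
```

Gripped at 23.6 mm. Pulling out halfway first.

Call:
apply_moves --steps "0.015 0 0 -0.008 0 0 0; 0.015 0 0 -0.02 0 0 0; 0.015 0 0 -0.035 0 0 0; 0.015 0 0 -0.05 0 0 0; 0.015 0 0 -0.05 0 0 0"

```text
time_s: 3.52
eef_pos: [559.3, 249.5, 50.1]
tool_rot: [0.477, -0.521, 0.521, -0.479]
wrist_force: [5.9, 3.0, -1.7]
gripper_width: 23.6
```

Spring force is about 5.9 N, as expected. Continuing to just short of the stop.

Call:
apply_moves --steps "0.015 0 0 -0.015 0 0 0; 0.015 0 0 -0.03 0 0 0; 0.015 0 0 -0.042 0 0 0; 0.015 0 0 -0.049 0 0 0; 0.015 0 0 -0.049 0 0 0"

```text
time_s: 4.15
eef_pos: [511.5, 254.2, 50.1]
tool_rot: [0.477, -0.521, 0.521, -0.479]
wrist_force: [7.3, 6.4, -5.4]
gripper_width: 23.4
```

```bash
python3 - <<'E'
from workcell import telemetry, vision
import cv2
s=telemetry.get_state();print(s["eef_pos"],s["wrist_force"],s["gripper_width"])
cv2.imwrite("pics/wrist3.png",vision.get_image("wrist")[:,:,::-1])
E
```

```text
[511.49822575 254.24434989  50.12918476] [ 7.34586834  6.43641257 -5.35997101] 23.41256185803605
```

View pics/wrist3.png

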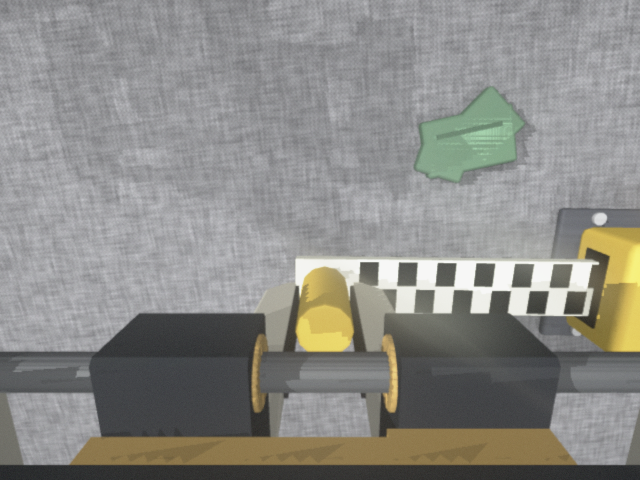

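The wrist view shows the rule drawn out about 97 mm and the sherd untouched at (470,135). I'll ease the last few mm onto the stop and hold there.

Call:
apply_moves --steps "0.015 -0.001 0 -0.002 0 0 0; 0.015 -0.001 0 -0.004 0 0 0; 0.015 -0.001 0 -0.004 0 0 0"

```text
time_s: 4.58
eef_pos: [509.0, 254.5, 50.2]
tool_rot: [0.476, -0.52, 0.522, -0.479]
wrist_force: [12.5, 1.1, -6.3]
gripper_width: 23.5
```

The force rose to 12.5 N and the travel is 100 mm, so it is at the stop. Holding for over two seconds.

Call:
apply_moves --steps "0.015 0 0 0 0 0 0; 0.015 0 0 0 0 0 0; 0.015 0 0 0 0 0 0; 0.015 0 0 0 0 0 0; 0.015 0 0 0 0 0 0; 0.015 0 0 0 0 0 0; 0.015 0 0 0 0 0 0; 0.015 0 0 0 0 0 0; 0.015 0 0 0 0 0 0; 0.015 0 0 0 0 0 0; 0.015 0 0 0 0 0 0; 0.015 0 0 0 0 0 0"

```text
time_s: 6.08
eef_pos: [509.0, 254.6, 50.2]
tool_rot: [0.476, -0.521, 0.522, -0.479]
wrist_force: [11.8, 2.6, -6.1]
gripper_width: 23.4
```

Call:
apply_moves --steps "0.015 0 0 0 0 0 0; 0.015 0 0 0 0 0 0; 0.015 0 0 0 0 0 0; 0.015 0 0 0 0 0 0; 0.015 0 0 0 0 0 0; 0.015 0 0 0 0 0 0"

```text
time_s: 6.82
eef_pos: [509.0, 254.5, 50.1]
tool_rot: [0.476, -0.52, 0.522, -0.479]
wrist_force: [11.7, 2.0, -6.6]
gripper_width: 23.6
```

Call:
apply_moves --steps "0.015 0 0 0.006 0 0 0; 0.015 0 0 0.015 0 0 0; 0.015 0 0 0.025 0 0 0; 0.015 0 0 0.035 0 0 0; 0.015 0 0 0.045 0 0 0; 0.015 0 0 0.055 0 0 0; 0.015 0 0 0.065 0 0 0; 0.015 0 0 0.075 0 0 0; 0.015 0 0 0.083 0 0 0; 0.015 0 0 0.09 0 0 0; 0.015 0 0 0.095 0 0 0; 0.015 0 0 0.095 0 0 0"

```text
time_s: 8.32
eef_pos: [602.2, 245.4, 50.1]
tool_rot: [0.478, -0.521, 0.522, -0.478]
wrist_force: [3.6, -4.6, 5.5]
gripper_width: 23.1
```

Call:
apply_moves --steps "0.015 0 0 0.003 0 0 0; 0.015 0 0 0.006 0 0 0; 0.015 0 0 0.007 0 0 0; 0.015 0 0 0.007 0 0 0"

```text
time_s: 8.82
eef_pos: [608.5, 244.7, 50.1]
tool_rot: [0.478, -0.521, 0.522, -0.477]
wrist_force: [-0.0, -5.2, 7.2]
gripper_width: 23.6
```

The spring load has gone (0 N), so it is home. Letting go and checking the force before rising.

Call:
apply_moves --steps "0.03 0 0 0 0 0 0; 0.044 0 0 0 0 0 0; 0.044 0 0 0 0 0 0; 0.044 0 0 0 0 0 0; 0.044 0 0 0 0 0 0"

```text
time_s: 9.45
eef_pos: [608.0, 245.6, 49.5]
tool_rot: [-0.478, 0.521, -0.521, 0.478]
wrist_force: [-0.0, 0.2, -0.8]
gripper_width: 43.7
```

```bash
python3 - <<'E'
from workcell import telemetry, vision
import cv2
s=telemetry.get_state();print(s["eef_pos"],s["wrist_force"],s["gripper_width"])
cv2.imwrite("pics/wrist4.png",vision.get_image("wrist")[:,:,::-1])
E
```

```text
[608.04753401 245.61419344  49.52424478] [-0.00439425  0.19491371 -0.80010358] 43.6605336098631
```

View pics/wrist4.png

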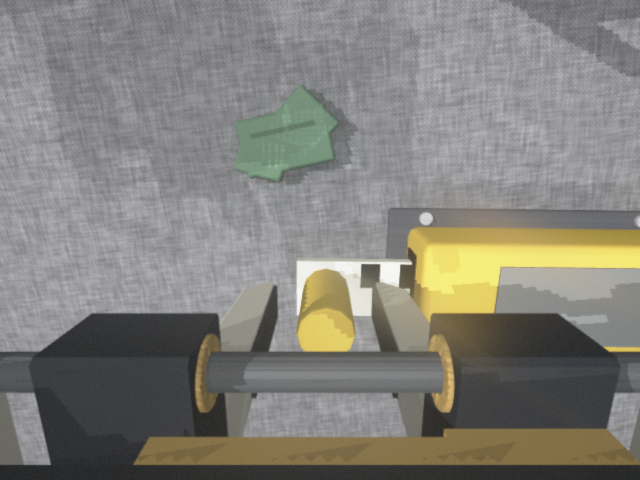

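The rule looks the same as before the pull, so it is home, and the knob is free between the fingers. Rising.

Call:
apply_moves --steps "0.044 0 -0.015 0 0 0 0; 0.044 0 -0.04 0 0 0 0; 0.044 0 -0.08 0 0 0 0; 0.044 0 -0.12 0 0 0 0; 0.044 0 -0.12 0 0 0 0; 0.044 0 -0.12 0 0 0 0"

```text
time_s: 10.25
eef_pos: [608.2, 245.5, 170.1]
tool_rot: [0.478, -0.521, 0.521, -0.478]
wrist_force: [-0.3, -0.6, -0.6]
gripper_width: 44.1
```

```bash
python3 - <<'E'
from workcell import telemetry, vision
import cv2,numpy as np
s=telemetry.get_state();print(s["eef_pos"],s["wrist_force"],np.abs(s["joint_vel"]).max())
im=vision.get_image("side")[:,:,::-1]
cv2.imwrite("pics/side5.png",im)
a=cv2.imread("pics/side0.png")[150:230,240:380]
cv2.imwrite("pics/cmp5.png",cv2.resize(np.hstack([a,im[150:230,240:380]]),(800,229)))
E
```

```text
[608.22646696 245.49813046 170.10243781] [-0.29355285 -0.55090687 -0.61612118] 0.02968270586709792
```

View pics/cmp5.png

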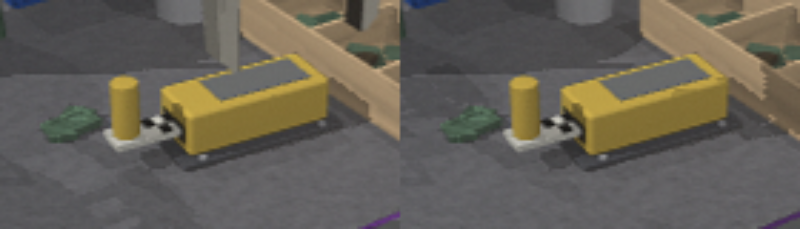

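View pics/side5.png

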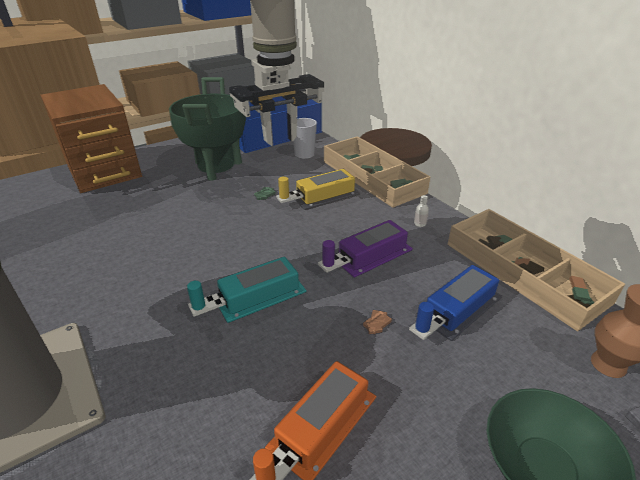

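The before and after side crops match: knob (284,188) and sherd (265,193) are unmoved. The blue case is unchanged and the arm is clear. Handing in.

```bash
python3 -c "
from workcell import r
print(r.hand_in())"
```

```text
the job is handed in; nothing more can be done
None
```

I pulled the yellow case's scale out to its stop and held it there for about 2.2 s. I then guided it back at about 0.08 m/s, let go, rose clear and handed the job in at about 10.3 s. No verdict was reported.

- **At the stop:** the tool had travelled 100 mm and the pull force rose from 7 N to about 12 N.
- **Back home:** the spring load at the wrist had dropped to zero before I opened the fingers.
- **Final pictures:** the yellow knob, the bronze sherd and the blue case's scale look the same as at the start. The wrist force is about zero, with the fingertips 170 mm above the table.

No check failed. The only disagreement was 2–3 mm between cameras on the knob position, plus a side force of up to about 6 N during the pull, which eased after a 1 mm sideways correction.

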